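Fasten the wider instrument case

ROBOT

A 6-joint arm with a two-finger parallel gripper is mounted at the origin on the work surface. World frame = base frame: x ahead of the robot, y to its left, z up, the work surface at z = 0. Lengths are in mm, angles in rad, forces in N, time in s.
With the tool pointing down it reaches from about 200 to 875 mm from the base axis. Payload 3.4 kg.
Tool frame: the origin (TCP) lies between the finger pads; the fingertips stand 25 mm ahead of it and the grasp point (between the pads) lies 6 mm ahead of it; x points along the fingers, z is the direction in which the jaws open and shut, and the axes are right-handed (so a half turn about x gives the same grasp; the last joint's range is limited). The gripper opens to 94 mm and grips with 3 to 60 N. Pads are 16 mm wide; open, the fingers measure 119 mm over their backs; the gripper's body (75 mm by 177 mm) begins 78 mm behind the grasp point.
Start: joints at [-1.223, 0.276, 1.505, -0, 1.361, -0.121], TCP at [259.8, -513.001, 195.793] pointing down, gripper open.
Joint ranges: [-2.89, 2.89], [-0.75, 2.08], [0.22, 2.7], [-1.18, 4.32], [0.11, 2.71], [-2.7, 2.7]. Speed limits (rad/s): [2.57, 2.57, 3.14, 3.14, 3.14, 3.14].

INTERFACE

Orientations are given as a unit quaternion [x, y, z, w].
In Python, from station import arm, vision, finder gives the robot as it stands.
- The arm moves only by the tool arm_command, never from a script. Its argument "rows" is a list of rows, each an object of numbers: "x", "y", "z": the shift along the tool's x, y, z in cm; "rx", "ry", "rz": the turn, a rotation vector about the tool's x, y, z in degrees. A call has 1 to 5 rows; each row shifts and turns the pose as measured when the row begins, along the tool's axes as they then stand; what a row does not reach is not made up. A row lasts 1/10 s, in which the tool goes at most 50 mm and 8.59 degrees, less where a joint would pass 70% of its speed; a pose out of reach is approached as far as the arm can. A call with a gripper value outside its range is refused whole. "claw" is the gripper's target within -1 to 1 (shut at 1, half-way at 0, fully open at -1), set as the call begins (left out, the last holds). The fingers move at their own pace and stop on an object; "grip_force" is the grip in N (left out, the last holds). Time passes only in rows, so rows that do not move let the fingers close. It gives the time, the measured TCP pose, the force and the opening at its end, in the units of the state.
- arm.observe(): the state, without advancing time (a new reading comes with each control period).
- vision.snapshot(name): name is "scene" or "top" or "wrist"; returns a dict with "image" (480x640x3 uint8, red, green, blue), "intrinsics" (3x3 intrinsics, pixels), "dist" ([k1, k2, p1, p2, k3] as OpenCV has them; the pictures are not rectified), "xyz" and "orientation" of the camera in the world. Camera axes: x right, y down, z forward; pixel columns grow to the right and rows downward; lengths in mm; the calibration is good to about 2 mm. A picture is of the moment at which its call begins. There is no depth.
- arm.finish_job(): hands the job in, once; it reports no verdict.
Trained networks look in a picture, given as the dict that the camera call returned (one of the last four; its "shot" number tells which), for a name from the list of things; names that differ only in an ending like _2 or _b are one class to them, and where a whole thing is asked for, a point or a joint stands for the part that bears it (a point fixed in the world has none). Each returns a list of dicts, best first, with "score" (0 to 1); they miss things now and then, are a little off and sometimes report something else, mostly with a low value. They report only what shows in the picture. A call takes as long as a camera call.
- finder.regions_of(target, picture): "mask" (480x640 bool, what is visible of it) and "at" ([column, row] in pixels, amid what is visible of it).
The state is a dict: "clock": time; "qpos": joint angles; "qd": joint speeds; "joint_efforts": joint torques, N m; "tool_pos": TCP position; "tool_rot": TCP orientation; "contact_force": force on the tool from outside, world axes, zero at the start; "ft_torque": the same for the moment, N m; "finger_gap": finger opening in mm.
Only numpy, scipy, OpenCV 4.12 (cv2) and the standard library are available. Lean on these libraries where they do the work, as an engineer would, in place of code of your own. Each camera call takes 0.05 s, during which the arm holds its last target.

TASK

Two plywood instrument cases stand on the lab bench with their lids ajar. Press the lid of the wider case shut, then swing the steel hasp on its front down over the catch until the strap lies against the case. Leave the smaller case as it is.

Things in the scene. Friction and masses are not known exactly. Their poses are not given: they have to be found in the camera images.
- case: The wider plywood case, 160 mm deep (its x), 240 wide (y), 100 high, fixed to the bench; with its flat 16 mm lid shut the top is at z = 116. Origin: centre of the underside; x points out of the front (hasp side), away from the robot within 27 degrees; z up. Catch: steel loop on the front face at y = 0, z = 84, standing out to x = 92, 5.5 mm past the outer face of the closed strap.
- case_lid (a joint): Angle of the wider case's lid, rad: 0 = shut, grows as its front edge rises; starts 0.3 to 0.6. Its hinge runs along the case's back upper edge (x = -80, z = 100 mm in the case's frame) and is stiff: the lid stays where it is left; 2 to 5 N downward near its front edge shuts it.
- case_hasp (a joint): Angle of the wider case's hasp to its lid, rad: 0 = hanging flat over the catch, 1.57 = straight out to the front, level with the lid, more = raised; starts 1.3 to 2.0, stop 2.3. Slotted steel strap 36 mm wide, 50 long, 3 thick at mid front edge of the lid; lid shut, its hinge line is along y at x = 85, z = 114 mm, y = 0 in the case's frame. Stiff: stays where left; 1 to 2 N at its end moves it.
- small_case_hasp_end (a point): Free end of the hasp strap of the smaller case (150 mm wide, 130 deep, 80 high; same materials and hasp, lid ajar too), midway along its front edge. That case stands beside the wider one, left or right of it. Leave its lid and hasp as they are.

How it is judged (in metres and radians):
On the way, in this order (a step that is already met when the one before it is completed fails the run):
1. the wider case's lid is shut (value of joint case_lid below 0.06 rad), for 0.2 s.
2. its hasp is swung down over the catch (value of joint case_hasp below 0.25 rad and value of joint case_lid below 0.06 rad), for 0.2 s.
At the end, for the whole second after the job is handed in: The wider case's lid is shut (within 0.06 rad, 10 mm at its front edge) and its hasp strap is down over the catch (within 0.25 rad, 12 mm at its end); the end of the smaller case's hasp is within 20 mm of where it was (all of step 2 and distance of small_case_hasp_end from where it was at the start of the episode below 0.02 m); the robot touches nothing.
It fails at once if the smaller case's lid or hasp is moved (end of its strap more than 20 mm from its start) (distance of small_case_hasp_end from where it was at the start of the episode above 0.02 m).
It also fails if it takes over 48 s, if anything falls off the work surface, if the arm or the gripper's body presses on something with over 40 N, if the wrist force passes 120 N, or if a joint passes its speed limit or range.

## Working session

There is one attempt and no reset: what is moved stays moved. The work goes in short steps, Python scripts to look and compute and a tool call to move; the robot and the scene stay as the last step left them, time stands still between calls to the robot, and variables do not carry over. Pictures are saved under pics/ and viewed, and the job is handed in when it is done.

Besides the shell and the picture viewer there is one more tool, called after "Call:" as name(argument=value, ...) on one line, values as JSON. arm_command: Moves the arm, as the interface text tells. Its arguments: {"type":"object","properties":{"rows":{"type":"array"},"claw":{"type":"number"},"grip_force":{"type":"number"}},"required":["rows"]}

```bash
ls; mkdir -p pics; python3 - <<'E'
from station import arm, vision, finder
import cv2, numpy as np, pickle
print(arm.observe())
for n in ["scene","top"]:
    s=vision.snapshot(n); pickle.dump(s,open(f"pics/{n}0.pkl","wb"))
    print(n,s["intrinsics"],s["dist"],s["xyz"],s["orientation"])
    cv2.imwrite(f"pics/{n}0.png",s["image"][:,:,::-1])
    for t in ["case","case_lid","case_hasp","small_case_hasp_end"]:
        print(t,[(r["score"],r["at"],r["mask"].sum()) for r in finder.regions_of(t,s)])
E
```

```text
pics
{'clock': 0.0, 'qpos': array([-1.22300132e+00,  2.76569975e-01,  1.50609261e+00, -9.57907350e-06,
        1.36071838e+00, -1.20981684e-01]), 'qd': array([-0.00182207, -0.00049355, -0.00124501, -0.00090844, -0.00080165,
       -0.00103577]), 'joint_efforts': array([ 2.14551161e-03, -4.04576290e+01, -2.37231785e+01,  7.05652032e-02,
        3.47267557e-02, -1.36421695e-04]), 'tool_pos': array([ 259.58415636, -512.41944313,  194.93519211]), 'tool_rot': array([ 0.37059451,  0.60294933, -0.36981247,  0.60195561]), 'contact_force': array([ 0.80925945,  0.01123122, -0.05069165]), 'ft_torque': array([ 0.01529686, -0.0236999 ,  0.05096014]), 'finger_gap': 93.9868012217855}
scene [[457.58181381   0.         314.99065007]
 [  0.         457.58181381 242.4755692 ]
 [  0.           0.           1.        ]] [-0.116895  0.        0.        0.        0.      ] [849.39550872 345.51683726 688.48599375] [ 0.34619322  0.86812221 -0.32768086 -0.13834502]
case [(0.74, [263.2, 191.6], np.int64(12670))]
case_lid [(0.85, [267.4, 163.6], np.int64(5082))]
case_hasp [(0.61, [219.6, 139.2], np.int64(220))]
small_case_hasp_end [(0.74, [415.8, 337.6], np.int64(330))]
top [[591.54359843   0.         319.04647326]
 [  0.         591.54359843 231.06431735]
 [  0.           0.           1.        ]] [-0.16020779  0.          0.          0.          0.        ] [407.03742905 -29.20158671 959.13353284] [-0.69592236  0.71595706 -0.02743454  0.04842419]
case [(0.94, [468.3, 262.8], np.int64(21351))]
case_lid [(0.83, [472.4, 269.5], np.int64(19741))]
case_hasp [(0.89, [495.6, 211.0], np.int64(949))]
small_case_hasp_end [(0.64, [150.7, 192.4], np.int64(775))]
```

View pics/scene0.png

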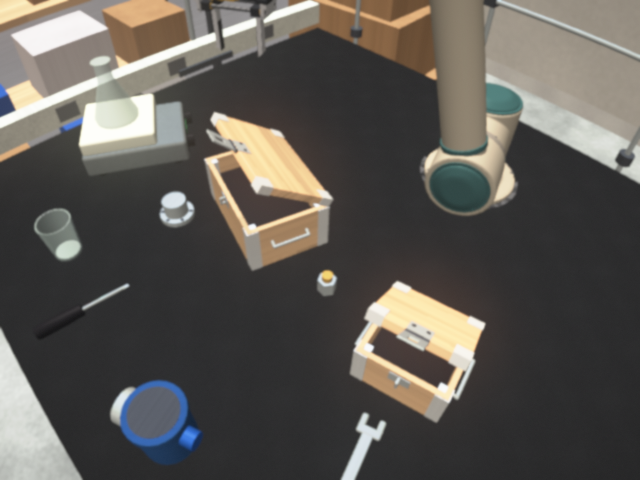

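View pics/top0.png

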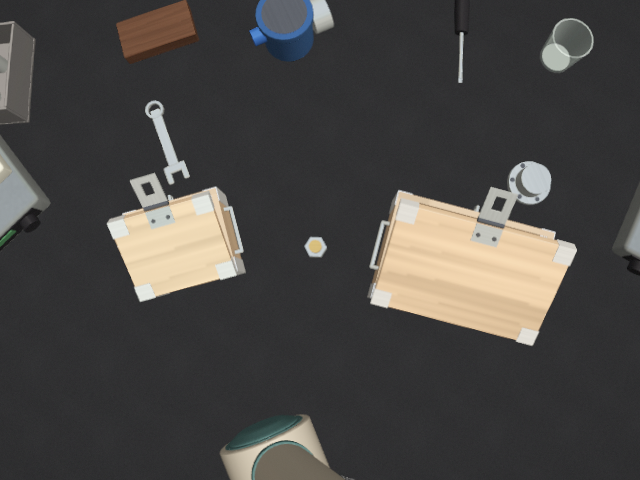

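```bash
python3 - <<'E'
import cv2
a=cv2.imread("pics/scene0.png")[100:275,190:345]; cv2.imwrite("pics/c1.png",cv2.resize(a,None,fx=3.4,fy=3.4,interpolation=cv2.INTER_CUBIC))
a=cv2.imread("pics/top0.png")[150:360,350:600]; cv2.imwrite("pics/c2.png",cv2.resize(a,None,fx=2.8,fy=2.8,interpolation=cv2.INTER_CUBIC))
E
```

```text
(no output)
```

View pics/c1.png

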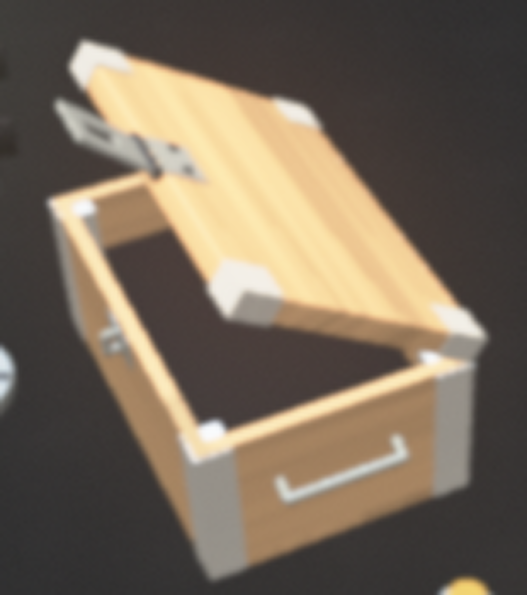

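View pics/c2.png

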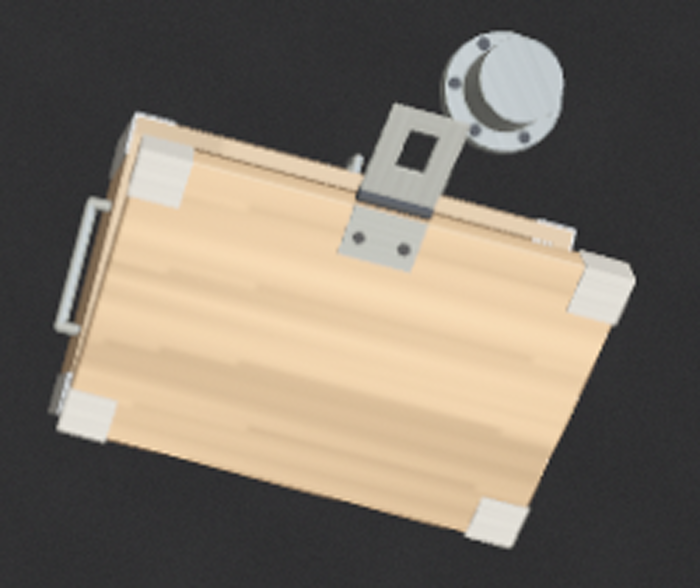

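```bash
cat > fit.py <<'E'
import numpy as np, cv2, pickle
from scipy.optimize import least_squares
from scipy.spatial.transform import Rotation as R
def proj(s,P):
    Rm=R.from_quat(s["orientation"]).as_matrix().T
    P=np.asarray(P,float)
    return cv2.projectPoints(P.reshape(-1,1,3),cv2.Rodrigues(Rm)[0],-Rm@np.array(s["xyz"]),np.array(s["intrinsics"]),np.array(s["dist"]))[0][:,0]
def lid2case(p,lid):  # p in case coordinates with lid shut
    h=np.array([-80,0,100.]); return R.from_rotvec([0,-lid,0]).apply(np.asarray(p,float)-h)+h
def hasp_pt(d,y,t,hasp): # d along strap, t outward offset, lid shut
    return np.array([85+d*np.sin(hasp)+t*np.cos(hasp),y,114-d*np.cos(hasp)+t*np.sin(hasp)])
def world(p,x): 
    return R.from_euler('z',x[2]).apply(p)+np.array([x[0],x[1],0])
E
cat > f0.py <<'E'
from fit import *
S={n:pickle.load(open(f"pics/{n}0.pkl","rb")) for n in("scene","top")}
c1=lambda u,v:(190+u/3.4,100+v/3.4); c2=lambda u,v:(350+u/2.8,150+v/2.8)
obs=[("scene","c",(80,120,100),c1(193,460)),("scene","c",(80,120,0),c1(213,580)),("scene","c",(-80,120,100),c1(473,367)),
("scene","c",(-80,120,0),c1(468,487)),("scene","c",(80,-120,100),c1(50,203)),("scene","c",(80,-120,0),c1(78,332)),
("scene","l",(80,120,116),c1(243,290)),("scene","l",(80,120,100),c1(230,320)),
("top","l",(80,120,116),c2(133,138)),("top","l",(80,-120,116),c2(632,270)),("top","l",(-80,-120,116),c2(513,548)),("top","l",(-80,120,116),c2(57,428)),
("top","c",(80,120,100),c2(137,114)),
("top","h",(50,18),c2(395,103)),("top","h",(50,-18),c2(470,122)),("scene","h",(50,-18),c1(57,101)),("scene","h",(50,18),c1(80,135))]
def pts(x):
    o=[]
    for n,k,p,q in obs:
        P=p
        if k=="h": P=lid2case(hasp_pt(p[0],p[1],0,x[4]),x[3])
        if k=="l": P=lid2case(p,x[3])
        o.append(proj(S[n],world(np.array(P,float),x))[0]-q)
    return np.array(o)
r=least_squares(lambda x:pts(x).ravel(),[400,-230,-0.2,0.45,1.6],loss="soft_l1",x_scale=[10,10,.1,.1,.1])
x=r.x; print(x); 
for (n,k,p,q),e in zip(obs,pts(x)): print(n,k,p,e.round(1))
np.save("x0.npy",x)
for l in(x[3],0):
  for d in(0,50): print(l,d,world(lid2case(hasp_pt(d,0,0,x[4]),l),x))
print("lid front mid top",world(lid2case((80,0,116),x[3]),x))
E
python3 f0.py
```

```text
[ 4.45853017e+02 -2.14523321e+02 -2.79689624e-01  5.70590616e-01
  1.80073416e+00]
scene c (80, 120, 100) [ 0.2 -0.4]
scene c (80, 120, 0) [-0.5 -0.3]
scene c (-80, 120, 100) [-1.8 -1.9]
scene c (-80, 120, 0) [-2.  -1.4]
scene c (80, -120, 100) [-1.  -0.7]
scene c (80, -120, 0) [-2.  -2.9]
scene l (80, 120, 116) [-0.8  0.5]
scene l (80, 120, 100) [-1.3 -0.5]
top l (80, 120, 116) [1.1 3.3]
top l (80, -120, 116) [-1.   1.4]
top l (-80, -120, 116) [-1.8 -2.3]
top l (-80, 120, 116) [-0.5 -0. ]
top c (80, 120, 100) [-1.9  0.2]
top h (50, 18) [-2.8  0.6]
top h (50, -18) [-2.   0.9]
scene h (50, -18) [-0.6 -0.3]
scene h (50, 18) [-0.5  0.7]
0.5705906159728846 0 [ 495.15882874 -228.6848534   200.90346672]
0.5705906159728846 50 [ 528.6222814  -238.2961699   236.78967481]
0 0 [ 527.55001658 -237.98819581  114.        ]
0 50 [ 574.34224035 -251.4277795   125.39584946]
lid front mid top [ 490.07615187 -227.22501551  199.88598497]
```

```bash
cat > go.py <<'E'
import sys
from fit import *
from station import arm
def target(px,py,pz,tilt,flip=False,x=np.load("x0.npy")):
    """tip at case-frame p; tilt: fingers' tips lean toward -x of case by tilt rad."""
    c=R.from_euler('z',x[2])
    tx=np.array([-np.sin(tilt),0,-np.cos(tilt)]); tz=np.array([0,-1. if flip else 1.,0]); ty=np.cross(tz,tx)
    M=c*R.from_matrix(np.column_stack([tx,ty,tz]))
    return world(np.array([px,py,pz],float),x)-25*M.apply([1,0,0]),M
def show(px,py,pz,tilt,flip=False):
    s=arm.observe(); T=R.from_quat(s["tool_rot"]); P,M=target(px,py,pz,tilt,flip)
    x=np.load("x0.npy"); tip=s["tool_pos"]+25*T.apply([1,0,0])
    print("t",round(s["clock"],2),"tip case",R.from_euler('z',-x[2]).apply(tip-[x[0],x[1],0]).round(1),"F",s["contact_force"].round(1),"gap",round(s["finger_gap"],1),"q",s["qpos"].round(2))
    print("rotvec deg",np.degrees((T.inv()*M).as_rotvec()).round(1),"tipshift now-tool cm",(T.inv().apply(P-s["tool_pos"])/10).round(2)," in target-tool cm",(M.inv().apply(P-s["tool_pos"])/10).round(2))
if __name__=="__main__":
    a=[float(v) for v in sys.argv[1:5]]; show(*a,flip=len(sys.argv)>5)
E
python3 go.py 35 38 220 0; python3 go.py 35 38 220 0 f
python3 - <<'E'
from fit import *
S={n:pickle.load(open(f"pics/{n}0.pkl","rb")) for n in("scene","top")}
# cylinder base: triangulate top centre (scene 174,199),(top 532,180)
f=lambda X:np.r_[proj(S["scene"],X)[0]-(174,200),proj(S["top"],X)[0]-(533,180)]
r=least_squares(f,[550,-300,30]);print(r.x,r.fun)
x=np.load("x0.npy");print(R.from_euler('z',-x[2]).apply(r.x-[x[0],x[1],0]))
E
```

```text
t 0.5 tip case [ -96.4 -338.2  170.8] F [-0.4  0.3  0.8] gap 93.8 q [-1.22  0.28  1.5   0.    1.36 -0.12]
rotvec deg [-137.1    0.     0. ] tipshift now-tool cm [ -4.92  35.23 -18.62]  in target-tool cm [ -4.92 -13.14  37.62]
t 0.5 tip case [ -96.4 -338.2  170.8] F [-0.4  0.3  0.8] gap 93.8 q [-1.22  0.28  1.5   0.    1.36 -0.12]
rotvec deg [42.9  0.  -0. ] tipshift now-tool cm [ -4.92  35.23 -18.62]  in target-tool cm [ -4.92  13.14 -37.62]
[ 577.82543435 -346.01190832   44.35960733] [ 0.43000427  0.08826625  0.21017845 -0.26936738]
[163.14251313 -89.94713857  44.35960733]
```

Call:
arm_command(rows=[{"x":-3,"rx":8.5},{"x":-3,"rx":8.5},{"x":-2,"rx":8.5},{"x":-1,"rx":8.5},{"rx":8.5}], claw=0.62, grip_force=20)

```text
invalid input
```

```bash
python3 go.py 35 38 220 0 f
```

```text
t 0.5 tip case [ -96.4 -338.2  170.8] F [-0.4  0.3  0.8] gap 93.8 q [-1.22  0.28  1.5   0.    1.36 -0.12]
rotvec deg [42.9  0.  -0. ] tipshift now-tool cm [ -4.92  35.23 -18.62]  in target-tool cm [ -4.92  13.14 -37.62]
```

Call:
arm_command(rows=[{"x":-3,"y":0,"z":0,"rx":8.5,"ry":0,"rz":0},{"x":-3,"y":0,"z":0,"rx":8.5,"ry":0,"rz":0},{"x":-2,"y":0,"z":0,"rx":8.5,"ry":0,"rz":0},{"x":-1,"y":0,"z":0,"rx":8.5,"ry":0,"rz":0},{"x":0,"y":0,"z":0,"rx":8.5,"ry":0,"rz":0}], claw=0.62, grip_force=20)

```text
clock: 1.0
tool_pos: [259.5, -512.3, 288.4]
tool_rot: [0.566, 0.425, -0.566, 0.423]
contact_force: [0.2, 0.0, -1.5]
finger_gap: 57.4
```

```bash
python3 go.py 35 38 220 0 f
```

```text
t 1.0 tip case [ -96.9 -337.6  263.4] F [ 0.2  0.  -1.5] gap 57.4 q [-1.22  0.24  1.33  0.    1.57  0.63]
rotvec deg [-0.3 -0.1  0.1] tipshift now-tool cm [  4.39  12.98 -37.63]  in target-tool cm [  4.34  13.19 -37.56]
```

Call:
arm_command(rows=[{"x":0,"y":1.5,"z":-4.5,"rx":0,"ry":0,"rz":0},{"x":0,"y":1.5,"z":-4.5,"rx":0,"ry":0,"rz":0},{"x":0,"y":1.5,"z":-4.5,"rx":0,"ry":0,"rz":0},{"x":0,"y":1.5,"z":-4.5,"rx":0,"ry":0,"rz":0},{"x":0,"y":1.5,"z":-4.5,"rx":0,"ry":0,"rz":0}])

```text
clock: 1.5
tool_pos: [397.1, -318.9, 288.0]
tool_rot: [-0.569, -0.419, 0.57, -0.42]
contact_force: [-0.4, -0.3, -0.0]
finger_gap: 18.9
```

Call:
arm_command(rows=[{"x":0,"y":1.5,"z":-4,"rx":0,"ry":0,"rz":0},{"x":0,"y":1.5,"z":-4,"rx":0,"ry":0,"rz":0},{"x":0,"y":1.5,"z":-4,"rx":0,"ry":0,"rz":0},{"x":0,"y":0,"z":0,"rx":0,"ry":0,"rz":0}])

```text
clock: 1.9
tool_pos: [480.6, -208.0, 288.7]
tool_rot: [0.569, 0.42, -0.567, 0.422]
contact_force: [-0.1, -0.5, -0.3]
finger_gap: 17.9
```

```bash
python3 go.py 35 38 220 0 f
```

```text
t 1.9 tip case [ 31.6  15.9 263.7] F [-0.1 -0.5 -0.3] gap 17.9 q [-0.54  0.16  1.44  0.    1.54  1.32]
rotvec deg [-0.8  0.  -0.2] tipshift now-tool cm [ 4.37  0.3  -2.22]  in target-tool cm [ 4.37  0.34 -2.21]
```

Call:
arm_command(rows=[{"x":2,"y":0.3,"z":-3,"rx":0,"ry":0,"rz":0},{"x":2,"y":0,"z":0,"rx":0,"ry":0,"rz":0},{"x":2,"y":0,"z":0,"rx":0,"ry":0,"rz":0},{"x":0,"y":0,"z":0,"rx":0,"ry":0,"rz":0}])

```text
clock: 2.3
tool_pos: [493.2, -180.0, 228.0]
tool_rot: [0.568, 0.42, -0.567, 0.425]
contact_force: [-0.1, -0.1, -0.2]
finger_gap: 17.8
```

```bash
python3 go.py 60 45 116 0 f
```

```text
t 2.3 tip case [ 36.1  46.2 203. ] F [-0.1 -0.1 -0.2] gap 17.8 q [-0.48  0.18  1.56 -0.    1.4   1.38]
rotvec deg [-0.6  0.2 -0.4] tipshift now-tool cm [8.72 2.35 0.07]  in target-tool cm [8.7  2.4  0.13]
```

Call:
arm_command(rows=[{"x":1.2,"y":0.4,"z":0,"rx":0,"ry":0,"rz":0},{"x":1.2,"y":0.4,"z":0,"rx":0,"ry":0,"rz":0},{"x":1.2,"y":0.4,"z":0,"rx":0,"ry":0,"rz":0},{"x":1.2,"y":0.4,"z":0,"rx":0,"ry":0,"rz":0}])

```text
clock: 2.7
tool_pos: [512.7, -188.9, 181.4]
tool_rot: [0.57, 0.415, -0.566, 0.427]
contact_force: [2.8, -0.2, 3.9]
finger_gap: 17.5
```

```bash
python3 go.py 60 45 116 0 f
```

```text
t 2.7 tip case [ 57.6  43.  156.4] F [ 2.8 -0.2  3.9] gap 17.5 q [-0.48  0.23  1.6  -0.    1.29  1.39]
rotvec deg [-0.8  0.3 -1. ] tipshift now-tool cm [ 4.05  0.21 -0.21]  in target-tool cm [ 4.04  0.28 -0.19]
```

Call:
arm_command(rows=[{"x":1,"y":0.1,"z":0,"rx":0,"ry":0,"rz":0},{"x":1,"y":0.1,"z":0,"rx":0,"ry":0,"rz":0},{"x":1,"y":0.1,"z":0,"rx":0,"ry":0,"rz":0},{"x":0.7,"y":0,"z":0,"rx":0,"ry":0,"rz":0}])

```text
clock: 3.1
tool_pos: [519.1, -191.8, 141.8]
tool_rot: [0.571, 0.414, -0.565, 0.429]
contact_force: [1.4, -1.3, 2.0]
finger_gap: 18.1
```

```bash
python3 go.py 60 45 116 0 f
```

```text
t 3.1 tip case [ 64.7  41.9 116.8] F [ 1.4 -1.3  2. ] gap 18.1 q [-0.48  0.27  1.66 -0.    1.2   1.39]
rotvec deg [-0.8  0.3 -1.2] tipshift now-tool cm [ 0.06 -0.42 -0.29]  in target-tool cm [ 0.08 -0.41 -0.29]
```

Call:
arm_command(rows=[{"x":0.15,"y":0,"z":0,"rx":0,"ry":0,"rz":0},{"x":0.15,"y":0,"z":0,"rx":0,"ry":0,"rz":0},{"x":0.15,"y":0,"z":0,"rx":0,"ry":0,"rz":0}])

```text
clock: 3.4
tool_pos: [517.3, -191.1, 135.2]
tool_rot: [0.57, 0.415, -0.566, 0.427]
contact_force: [0.9, 0.1, 1.7]
finger_gap: 17.9
```

```bash
python3 go.py 60 45 116 0 f
```

```text
t 3.4 tip case [ 62.6  42.1 110.2] F [0.9 0.1 1.7] gap 17.9 q [-0.48  0.27  1.67 -0.    1.18  1.39]
rotvec deg [-0.8  0.3 -0.9] tipshift now-tool cm [-0.58 -0.22 -0.27]  in target-tool cm [-0.58 -0.22 -0.27]
```

```bash
cat > snap.py <<'E'
import sys,cv2,pickle
from station import vision
n,k=sys.argv[1],sys.argv[2]; x0,y0,x1,y1=map(int,sys.argv[3:7]); f=float(sys.argv[7])
s=vision.snapshot(n); pickle.dump(s,open(f"pics/{k}.pkl","wb"))
cv2.imwrite(f"pics/{k}.png",cv2.resize(s["image"][y0:y1,x0:x1,::-1],None,fx=f,fy=f,interpolation=cv2.INTER_CUBIC))
E
python3 snap.py scene s1 170 60 370 280 2.7
```

```text
(no output)
```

View pics/s1.png

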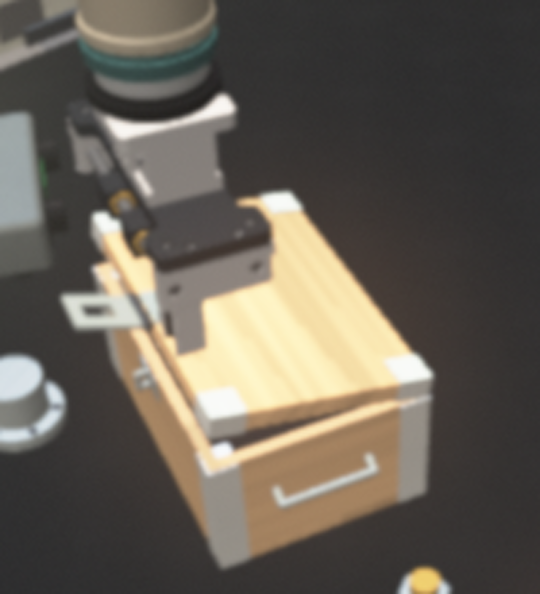

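```bash
python3 - <<'E'
from fit import *
from station import arm
s=pickle.load(open("pics/s1.pkl","rb")); x=np.load("x0.npy"); o=arm.observe()
T=R.from_quat(o["tool_rot"]); im=cv2.imread("pics/s1.png")
def d(P,c): 
    q=(proj(s,P)[0]-(170,60))*2.7; print(q.round(0)); cv2.circle(im,tuple(int(v) for v in q),3,c,-1)
for z in(-22,-9,9,22): d(o["tool_pos"]+T.apply([25,0,z]),(0,0,255))
for a,c in((0.,(255,0,0)),(0.1,(0,255,0))):
  for p in((80,120,116),(80,120,100),(80,-120,116),(-80,120,116),(-80,-120,116)): d(world(lid2case(p,a),x),c)
for p in((80,120,100),(80,120,0),(-80,120,100),(80,-120,100)): d(world(np.array(p,float),x),(255,0,255))
cv2.imwrite("pics/s1b.png",im); print(o["tool_pos"],o["contact_force"],o["clock"])
E
```

```text
[199. 399.]
[192. 387.]
[183. 371.]
[176. 359.]
[205. 455.]
[208. 472.]
[ 88. 251.]
[425. 377.]
[280. 194.]
[207. 437.]
[207. 455.]
[ 87. 233.]
[427. 376.]
[282. 194.]
[208. 472.]
[222. 568.]
[425. 394.]
[ 91. 267.]
[ 517.17570918 -191.00189514  135.05663759] [ 0.47690154 -0.6611989   0.23109821] 3.45
```

View pics/s1b.png

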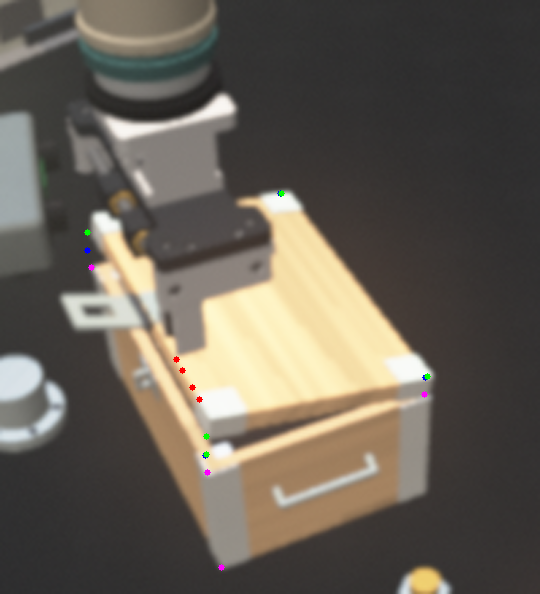

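```bash
python3 snap.py scene s2 170 60 370 280 2.7; python3 go.py 60 45 116 0 f
```

```text
t 3.5 tip case [ 62.5  42.2 110.2] F [-0.6 -0.2  0.3] gap 17.8 q [-0.48  0.27  1.67 -0.    1.19  1.39]
rotvec deg [-0.8  0.3 -0.9] tipshift now-tool cm [-0.58 -0.2  -0.26]  in target-tool cm [-0.58 -0.21 -0.27]
```

View pics/s2.png

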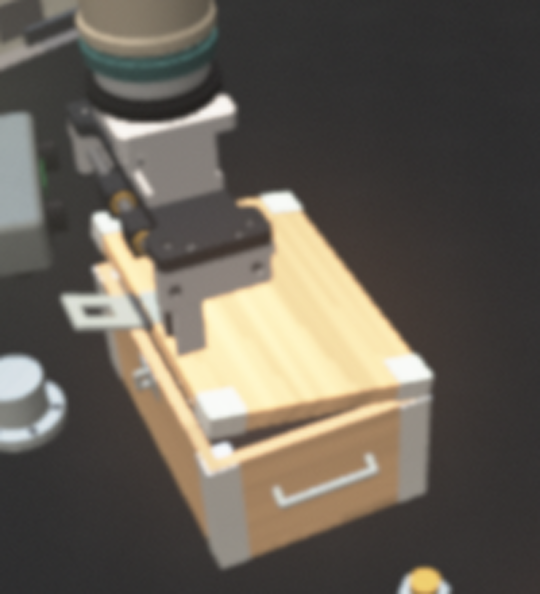

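```bash
python3 snap.py top t2 350 100 620 360 2.2; python3 - <<'E'
from fit import *
from station import arm
s=pickle.load(open("pics/t2.pkl","rb")); x=np.load("x0.npy"); o=arm.observe()
T=R.from_quat(o["tool_rot"]); im=cv2.imread("pics/t2.png")
def d(P,c): 
    q=(proj(s,P)[0]-(350,100))*2.2; cv2.circle(im,tuple(int(v) for v in q),3,c,-1)
for z in(-22,22): d(o["tool_pos"]+T.apply([25,0,z]),(0,0,255))
for z in(-88,88):
  for y in(-37,37): d(o["tool_pos"]+T.apply([-72,y,z]),(0,255,255))
for p in((80,120,116),(80,120,100),(80,-120,116),(-80,120,116),(-80,-120,116)): d(world(lid2case(p,.2),x),(0,255,0))
cv2.imwrite("pics/t2b.png",im)
E
```

```text
(no output)
```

View pics/t2b.png

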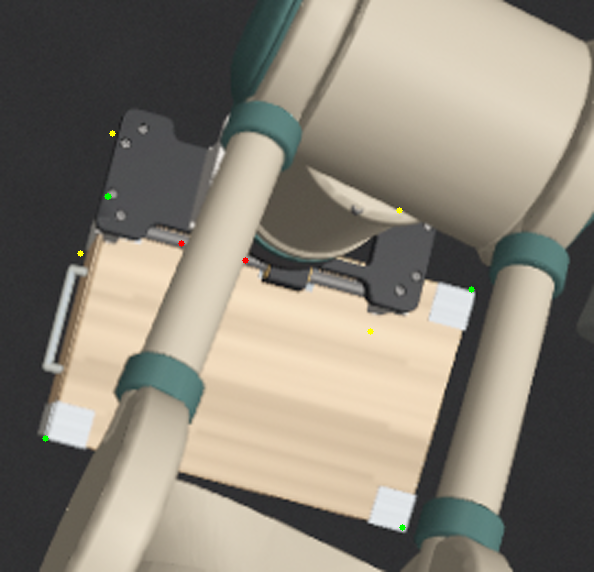

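```bash
python3 snap.py wrist w1 0 0 640 480 1.2; python3 - <<'E'
import cv2,pickle
a=pickle.load(open("pics/s2.pkl","rb"))["image"][130:240,190:290,::-1]
cv2.imwrite("pics/s2z.png",cv2.resize(a,None,fx=5.4,fy=5.4,interpolation=cv2.INTER_CUBIC))
w=pickle.load(open("pics/w1.pkl","rb"));print(w["xyz"],w["orientation"],w["intrinsics"],w["dist"])
E
```

```text
[ 584.68434286 -209.87718589  325.24620534] [-0.59088511  0.79762504  0.09572518 -0.07406599] [[343.90326157   0.         316.25966883]
 [  0.         343.90326157 234.54848987]
 [  0.           0.           1.        ]] [-0.0457491  0.         0.         0.         0.       ]
```

View pics/s2z.png

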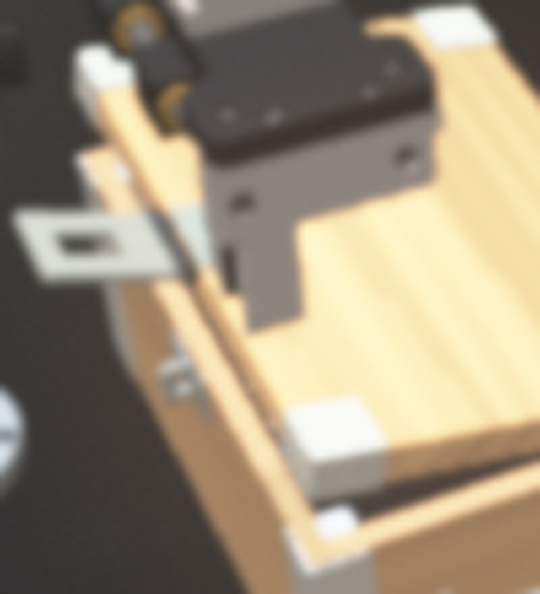

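View pics/w1.png

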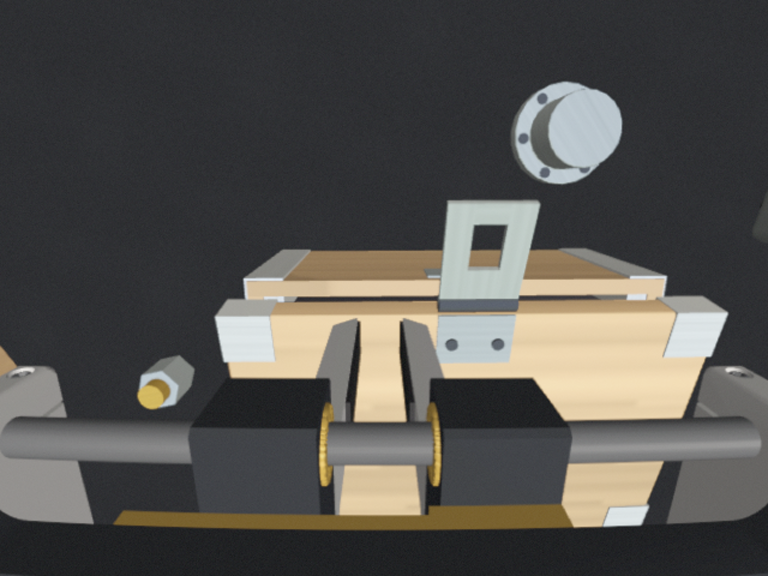

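```bash
python3 - <<'E'
from fit import *
from station import arm
s=pickle.load(open("pics/w1.pkl","rb")); x=np.load("x0.npy"); o=arm.observe()
T=R.from_quat(o["tool_rot"]); im=cv2.imread("pics/w1.png")
def d(P,c,n=""): 
    q=(proj(s,P)[0])*1.2; print(n,q.round()); cv2.circle(im,tuple(int(v) for v in q),3,c,-1)
for z in(-9,9): 
  for y in(-8,8): d(o["tool_pos"]+T.apply([25,y,z]),(0,0,255),"tip")
for p in((80,120,116),(80,-120,116)):
  for a in (0,.2): d(world(lid2case(p,a),x),(0,255,0),("lid",a))
for p in((80,120,100),(80,120,0),(80,-120,100),(80,-120,0)): d(world(np.array(p,float),x),(255,0,255),"case")
print("cam in tool",T.inv().apply(np.array(s["xyz"])-o["tool_pos"]))
cv2.imwrite("pics/w1b.png",im)
E
```

```text
tip [364. 324.]
tip [364. 297.]
tip [397. 324.]
tip [397. 297.]
('lid', 0) [232. 284.]
('lid', 0.2) [210. 315.]
('lid', 0) [682. 277.]
('lid', 0.2) [727. 306.]
case [242. 277.]
case [282. 249.]
case [663. 271.]
case [581. 244.]
cam in tool [-188.71092737   73.10832604   -0.46804253]
```

View pics/w1b.png

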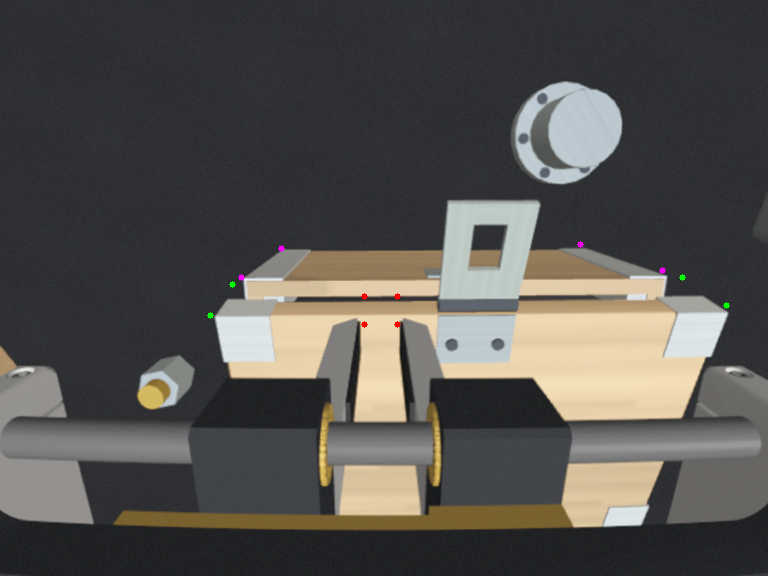

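Call:
arm_command(rows=[{"x":0.4,"y":0,"z":0,"rx":0,"ry":0,"rz":0},{"x":0.4,"y":0,"z":0,"rx":0,"ry":0,"rz":0},{"x":0.4,"y":0,"z":0,"rx":0,"ry":0,"rz":0}])

```text
clock: 3.9
tool_pos: [518.4, -191.6, 123.8]
tool_rot: [0.57, 0.414, -0.565, 0.428]
contact_force: [0.0, -0.1, 0.7]
finger_gap: 17.9
```

```bash
python3 go.py 60 45 116 0 f
```

```text
t 3.9 tip case [63.9 42.  98.8] F [ 0.  -0.1  0.7] gap 17.9 q [-0.48  0.28  1.68 -0.    1.16  1.39]
rotvec deg [-0.8  0.3 -1.1] tipshift now-tool cm [-1.72 -0.31 -0.27]  in target-tool cm [-1.72 -0.34 -0.29]
```

Call:
arm_command(rows=[{"x":0.3,"y":0,"z":0,"rx":0,"ry":0,"rz":0},{"x":0.3,"y":0,"z":0,"rx":0,"ry":0,"rz":0}])

```text
clock: 4.1
tool_pos: [518.7, -191.6, 117.2]
tool_rot: [0.57, 0.414, -0.565, 0.428]
contact_force: [1.0, -0.1, 1.0]
finger_gap: 17.9
```

```bash
python3 go.py 60 45 116 0 f; python3 snap.py scene s3 170 60 370 280 2.7;  python3 snap.py wrist w3 0 0 640 480 1.2;
```

```text
t 4.1 tip case [64.2 41.9 92.2] F [ 1.  -0.1  1. ] gap 17.9 q [-0.48  0.29  1.69 -0.    1.14  1.39]
rotvec deg [-0.8  0.3 -1.1] tipshift now-tool cm [-2.39 -0.33 -0.27]  in target-tool cm [-2.38 -0.37 -0.29]
```

View pics/s3.png

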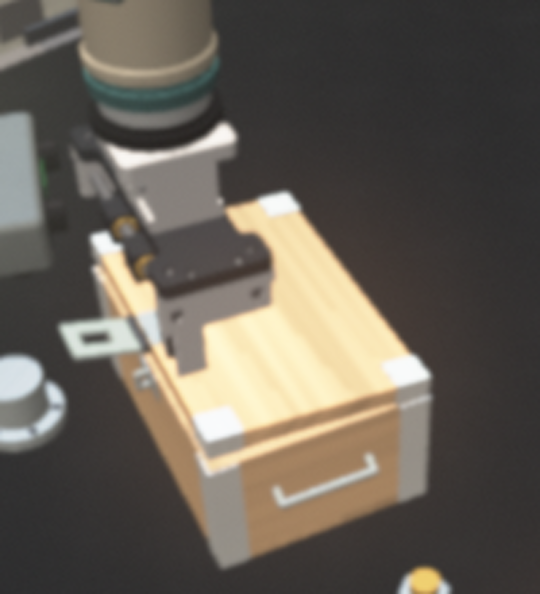

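View pics/w3.png

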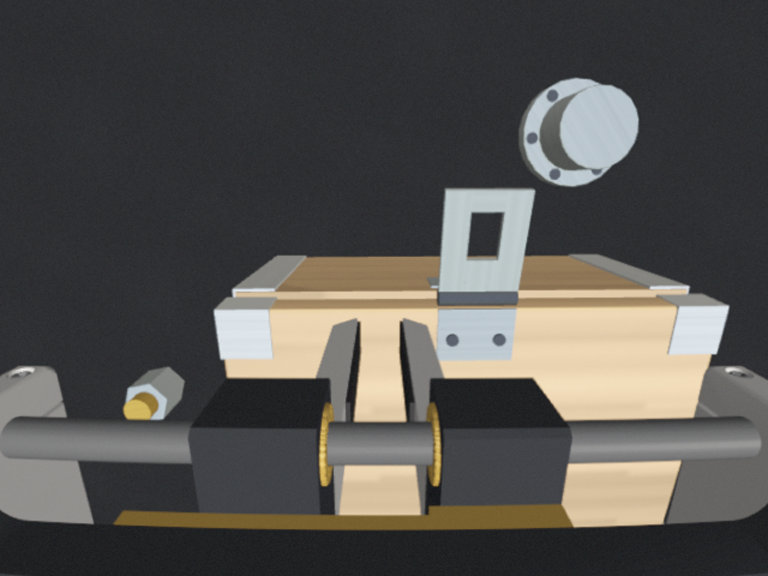

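Call:
arm_command(rows=[{"x":0.3,"y":0,"z":0,"rx":0,"ry":0,"rz":0},{"x":0.3,"y":0,"z":0,"rx":0,"ry":0,"rz":0}])

```text
clock: 4.4
tool_pos: [518.5, -191.6, 110.7]
tool_rot: [0.57, 0.415, -0.565, 0.428]
contact_force: [1.0, -0.5, 0.5]
finger_gap: 17.8
```

Call:
arm_command(rows=[{"x":0.2,"y":0,"z":0,"rx":0,"ry":0,"rz":0},{"x":0.2,"y":0,"z":0,"rx":0,"ry":0,"rz":0}])

```text
clock: 4.6
tool_pos: [518.9, -191.7, 106.5]
tool_rot: [0.57, 0.415, -0.565, 0.428]
contact_force: [-1.6, 0.5, 13.8]
finger_gap: 17.9
```

```bash
python3 snap.py scene s4 170 60 370 280 2.7;  python3 snap.py wrist w4 0 0 640 480 1.2;python3 go.py 60 45 116 0 f
```

```text
t 4.7 tip case [64.3 42.  81.7] F [0.6 1.  3.2] gap 18.0 q [-0.48  0.3   1.71 -0.    1.12  1.39]
rotvec deg [-0.8  0.3 -1.1] tipshift now-tool cm [-3.44 -0.32 -0.26]  in target-tool cm [-3.43 -0.39 -0.29]
```

View pics/s4.png

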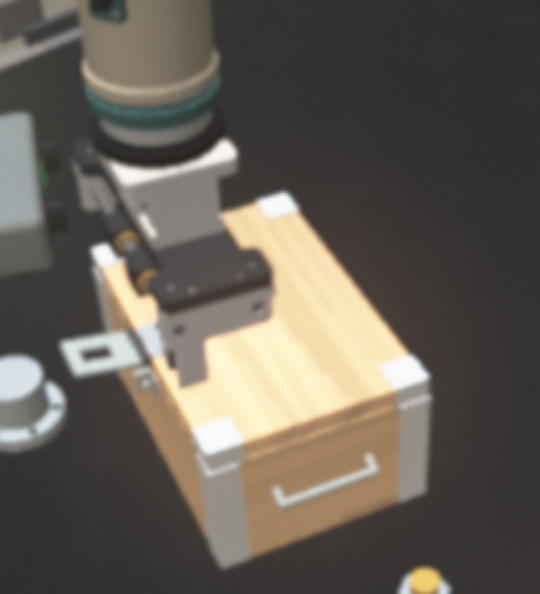

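View pics/w4.png

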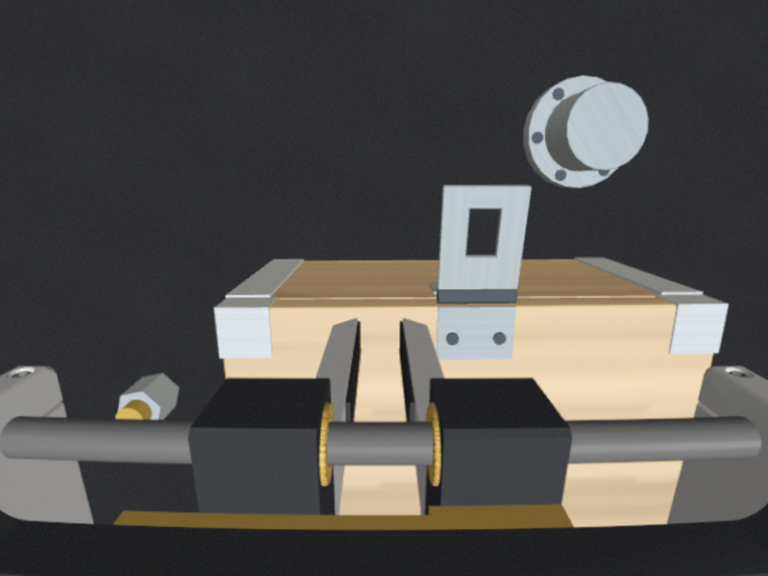

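```bash
python3 - <<'E'
import cv2,pickle
from fit import *
from station import arm
s=pickle.load(open("pics/w4.pkl","rb"));a=s["image"][245:325,250:390,::-1]
cv2.imwrite("pics/w4z.png",cv2.resize(a,None,fx=5.5,fy=5.5,interpolation=cv2.INTER_CUBIC))
o=arm.observe();T=R.from_quat(o["tool_rot"]);C=R.from_quat(s["orientation"]);x=np.load("x0.npy")
print("cam in tool",T.inv().apply(np.array(s["xyz"])-o["tool_pos"]), "axes cam in tool\n",(T.inv()*C).as_matrix().round(3))
for q in((358/1.2,320/1.2),(402/1.2,320/1.2)):
    r=cv2.undistortPoints(np.array([[q]]),np.array(s["intrinsics"]),np.array(s["dist"]))[0,0]
    v=C.apply([r[0],r[1],1]);P=s["xyz"]+v*(116-s["xyz"][2])/v[2]
    print(P,"case",R.from_euler('z',-x[2]).apply(P-[x[0],x[1],0]),"tool",T.inv().apply(P-o["tool_pos"]))
E
```

```text
cam in tool [-188.78653004   73.1640205    -0.43490023] axes cam in tool
 [[ 0.    -0.256  0.967]
 [-0.001 -0.967 -0.256]
 [ 1.    -0.001 -0.001]]
[ 528.64444962 -183.60627449  116.        ] case [ 71.03937573  52.57082955 116.        ] tool [ -9.25718511   7.21721126 -10.51908078]
[ 522.69775663 -203.03804886  116.        ] case [ 70.68804837  32.25252299 116.        ] tool [-9.14245698  7.15822656  9.80185352]
```

View pics/w4z.png

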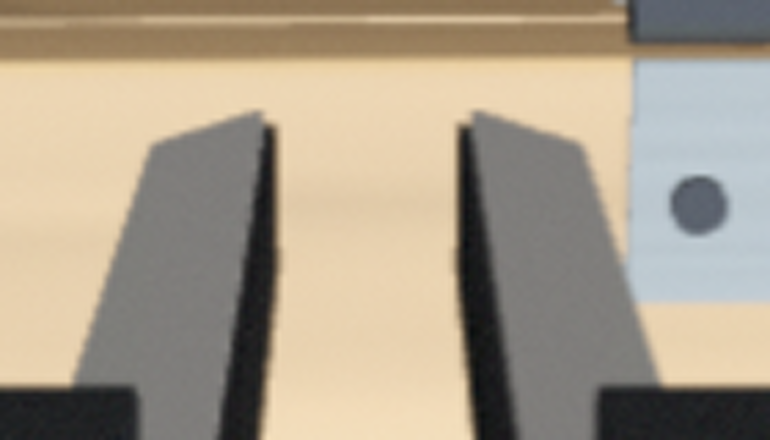

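```bash
cat > go2.py <<'E'
import sys
from fit import *
from station import arm
OFF=np.array([-9,-8,0.])
def show(px,pz,tilt,py=0.):
    x=np.load("x0.npy"); c=R.from_euler('z',x[2]); t=np.radians(tilt)
    tx=np.array([-np.sin(t),0,-np.cos(t)]); tz=np.array([0,-1.,0]); M=c*R.from_matrix(np.column_stack([tx,np.cross(tz,tx),tz]))
    s=arm.observe(); T=R.from_quat(s["tool_rot"])
    now=c.inv().apply(s["tool_pos"]+T.apply(OFF)-[x[0],x[1],0])
    P=world(np.array([px,py,pz]),x)
    print("t",round(s["clock"],2),"corner case",now.round(1),"F case",c.inv().apply(s["contact_force"]).round(1),"q",s["qpos"].round(2),"gap",round(s["finger_gap"],1))
    d=P-(s["tool_pos"]+T.apply(OFF))
    print("rot deg",np.degrees((T.inv()*M).as_rotvec()).round(1),"shift (now tool) cm",(T.inv().apply(d)/10).round(2),"; if rotated first:",(M.inv().apply(P-M.apply(OFF)-s["tool_pos"])/10).round(2))
if __name__=="__main__": show(*[float(v) for v in sys.argv[1:]])
E
python3 go2.py 112 140 17
```

```text
t 4.7 corner case [ 55.7  42.3 115.5] F case [0.3 1.2 3.2] q [-0.48  0.3   1.71 -0.    1.12  1.39] gap 18.0
rot deg [ -0.9   0.2 -18.1] shift (now tool) cm [-2.31  5.74  4.16] ; if rotated first: [-3.7   4.43  4.21]
```

Call:
arm_command(rows=[{"x":-2,"y":0,"z":0,"rx":0,"ry":0,"rz":0},{"x":-2,"y":0,"z":0,"rx":0,"ry":0,"rz":0},{"x":-1,"y":1,"z":2,"rx":0,"ry":0,"rz":-8.5},{"x":0,"y":1,"z":2,"rx":0,"ry":0,"rz":-8.5},{"x":0,"y":0,"z":0,"rx":0,"ry":0,"rz":0}])

```text
clock: 5.2
tool_pos: [515.8, -231.5, 151.7]
tool_rot: [-0.498, -0.5, 0.625, -0.334]
contact_force: [-0.7, 0.1, -1.2]
finger_gap: 17.6
```

```bash
python3 go2.py 112 140 17;python3 snap.py scene s5 170 60 370 280 2.7;  python3 snap.py wrist w5 0 0 640 480 1.2; python3 - <<'E'
from fit import *
from station import arm
s=pickle.load(open("pics/w5.pkl","rb"));o=arm.observe();T=R.from_quat(o["tool_rot"])
print("cam in tool",T.inv().apply(np.array(s["xyz"])-o["tool_pos"]))
E
```

```text
t 5.2 corner case [ 66.8   3.1 162.6] F case [-0.7 -0.1 -1.2] q [-0.5   0.47  1.35 -0.06  1.61  1.37] gap 17.6
rot deg [-0.8 -0.1 -0. ] shift (now tool) cm [0.85 4.98 0.24] ; if rotated first: [0.84 4.98 0.3 ]
cam in tool [-187.08010336   75.16922276    0.34790309]
```

View pics/s5.png

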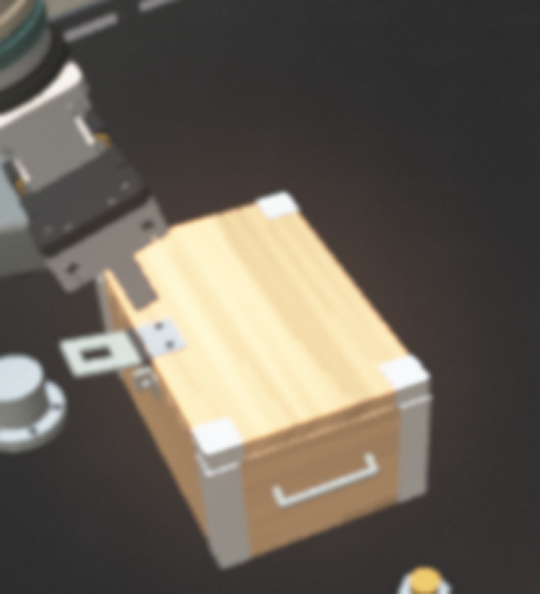

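View pics/w5.png

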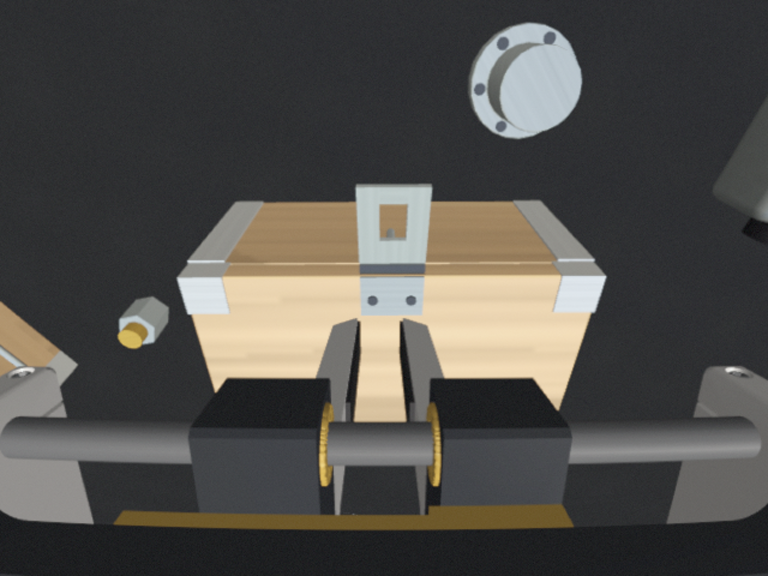

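Call:
arm_command(rows=[{"x":0,"y":2.5,"z":0.3,"rx":0,"ry":0,"rz":0},{"x":0,"y":2.5,"z":0.2,"rx":0,"ry":0,"rz":0},{"x":0,"y":0,"z":0,"rx":0,"ry":0,"rz":0}])

```text
clock: 5.6
tool_pos: [556.1, -244.7, 144.4]
tool_rot: [-0.5, -0.499, 0.623, -0.336]
contact_force: [0.2, 0.6, 0.2]
finger_gap: 17.7
```

```bash
python3 go2.py 112 140 17;python3 snap.py scene s6 170 60 370 280 2.7;  python3 snap.py wrist w6 0 0 640 480 1.2
```

```text
t 5.6 corner case [109.2   1.5 155.3] F case [-0.   0.7  0.2] q [-0.49  0.53  1.26 -0.06  1.63  1.38] gap 17.7
rot deg [-0.7 -0.1 -0.5] shift (now tool) cm [1.39 0.71 0.14] ; if rotated first: [1.39 0.71 0.14]
```

View pics/s6.png

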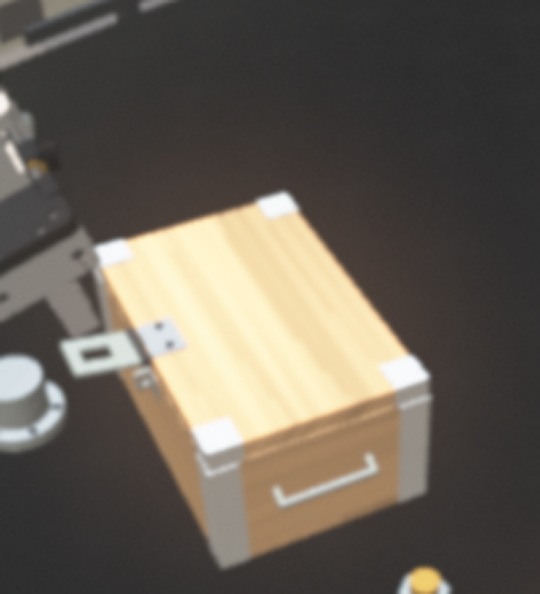

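View pics/w6.png

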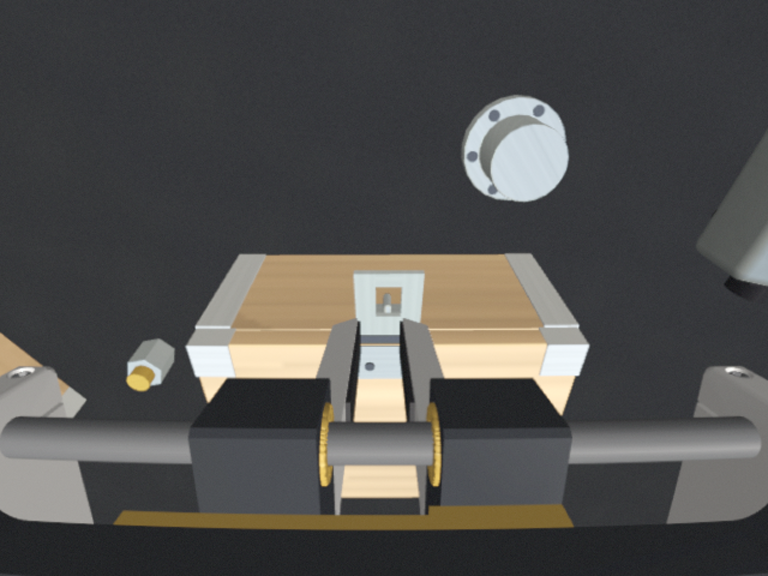

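Call:
arm_command(rows=[{"x":0.9,"y":0.5,"z":0.5,"rx":0,"ry":0,"rz":0},{"x":0.9,"y":0.4,"z":0,"rx":0,"ry":0,"rz":0},{"x":0.9,"y":0.3,"z":0,"rx":0,"ry":0,"rz":0},{"x":0.9,"y":0.3,"z":0,"rx":0,"ry":0,"rz":0}])

```text
clock: 6.1
tool_pos: [554.4, -249.0, 109.2]
tool_rot: [-0.501, -0.498, 0.622, -0.338]
contact_force: [0.7, -1.0, 0.9]
finger_gap: 17.6
```

```bash
python3 go2.py 112 105 17; python3 snap.py wrist w7 0 0 640 480 1.2
```

```text
t 6.1 corner case [108.6  -3.1 120.1] F case [ 1.  -0.7  0.9] q [-0.5   0.55  1.31 -0.06  1.56  1.38] gap 17.6
rot deg [-0.7 -0.  -0.7] shift (now tool) cm [ 1.35  0.74 -0.31] ; if rotated first: [ 1.35  0.75 -0.32]
```

View pics/w7.png

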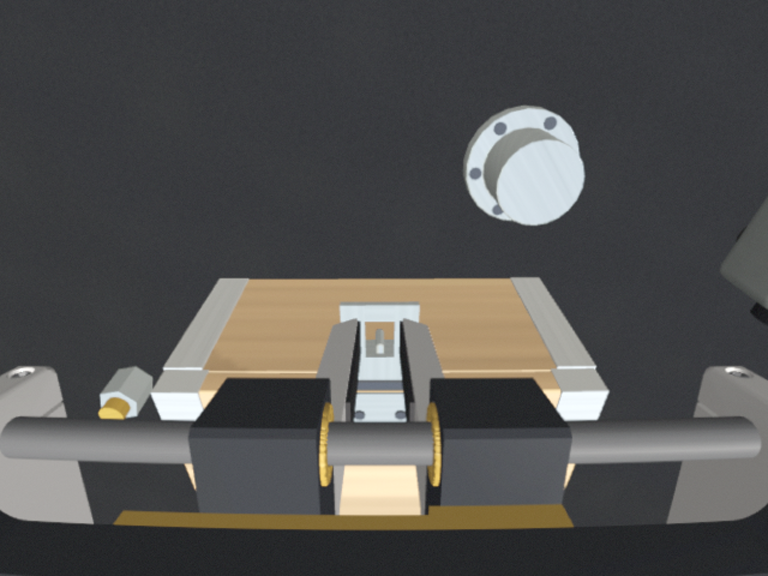

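Call:
arm_command(rows=[{"x":0.7,"y":0.4,"z":0,"rx":0,"ry":0,"rz":0},{"x":0.7,"y":0.4,"z":0,"rx":0,"ry":0,"rz":0}])

```text
clock: 6.35
tool_pos: [556.9, -249.5, 91.0]
tool_rot: [-0.5, -0.499, 0.623, -0.337]
contact_force: [0.8, 0.3, 1.9]
finger_gap: 17.8
```

```bash
python3 go2.py 108 90 17 -3; python3 snap.py wrist w8 0 0 640 480 1.2
```

```text
t 6.35 corner case [111.2  -2.9 101.9] F case [0.7 0.5 1.9] q [-0.5   0.57  1.33 -0.06  1.53  1.38] gap 17.8
rot deg [-0.7 -0.1 -0.5] shift (now tool) cm [1.23 0.03 0.01] ; if rotated first: [1.24 0.03 0.  ]
```

View pics/w8.png

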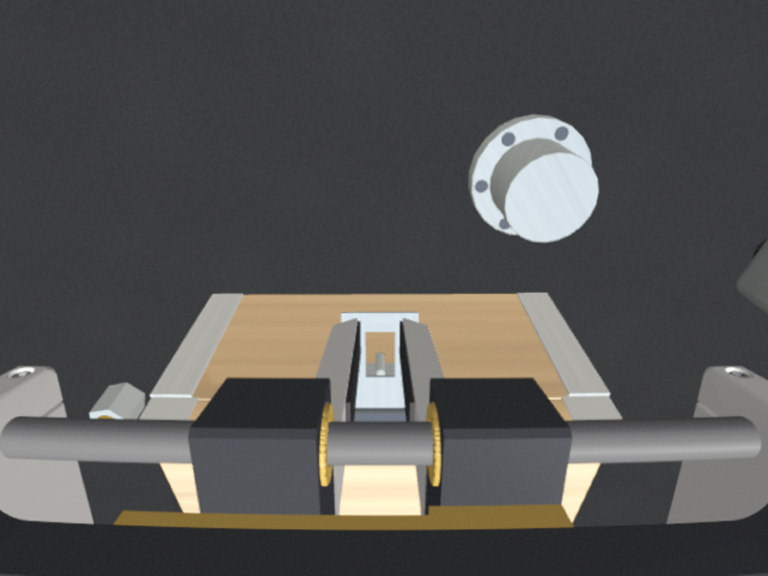

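Call:
arm_command(rows=[{"x":0.6,"y":0,"z":0,"rx":0,"ry":0,"rz":0},{"x":0.6,"y":0,"z":0,"rx":0,"ry":0,"rz":0}])

```text
clock: 6.6
tool_pos: [554.3, -248.8, 77.4]
tool_rot: [-0.5, -0.499, 0.623, -0.337]
contact_force: [0.8, -0.2, 1.5]
finger_gap: 17.8
```

```bash
python3 go2.py 99 78 17 -3
```

```text
t 6.6 corner case [108.6  -2.9  88.3] F case [ 0.8 -0.   1.5] q [-0.5   0.58  1.35 -0.06  1.5   1.38] gap 17.8
rot deg [-0.7 -0.1 -0.5] shift (now tool) cm [ 1.26 -0.63  0.02] ; if rotated first: [ 1.27 -0.62  0.  ]
```

Call:
arm_command(rows=[{"x":0.5,"y":-0.3,"z":0,"rx":0,"ry":0,"rz":0},{"x":0.5,"y":-0.3,"z":0,"rx":0,"ry":0,"rz":0}])

```text
clock: 6.8
tool_pos: [546.2, -246.4, 68.5]
tool_rot: [-0.501, -0.498, 0.622, -0.337]
contact_force: [0.9, -0.3, 1.2]
finger_gap: 18.1
```

```bash
python3 go2.py 88 74 17 -3; python3 snap.py wrist w9 0 0 640 480 1.2; python3 snap.py scene s9 170 60 370 280 2.7
```

```text
t 6.8 corner case [100.1  -2.8  79.4] F case [ 1.  -0.   1.2] q [-0.5   0.57  1.38 -0.06  1.47  1.38] gap 18.1
rot deg [-0.7 -0.1 -0.6] shift (now tool) cm [ 0.86 -1.01  0.03] ; if rotated first: [ 0.88 -1.01  0.01]
```

View pics/w9.png

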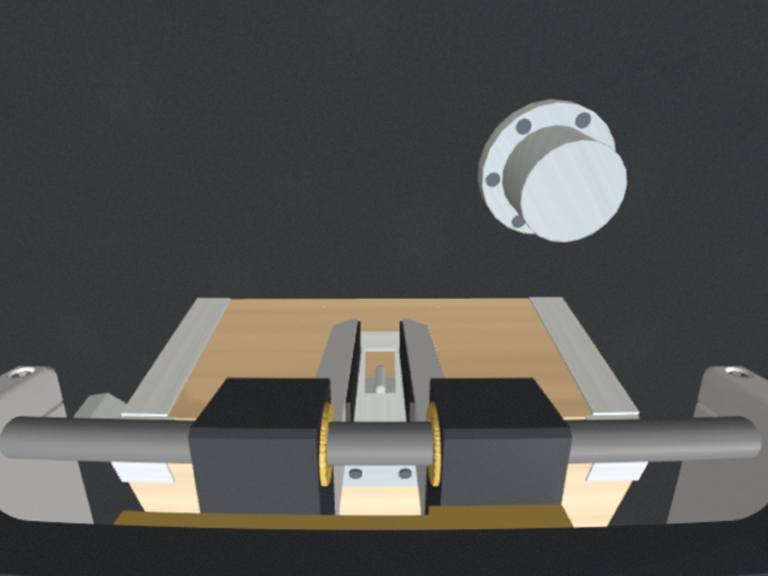

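View pics/s9.png

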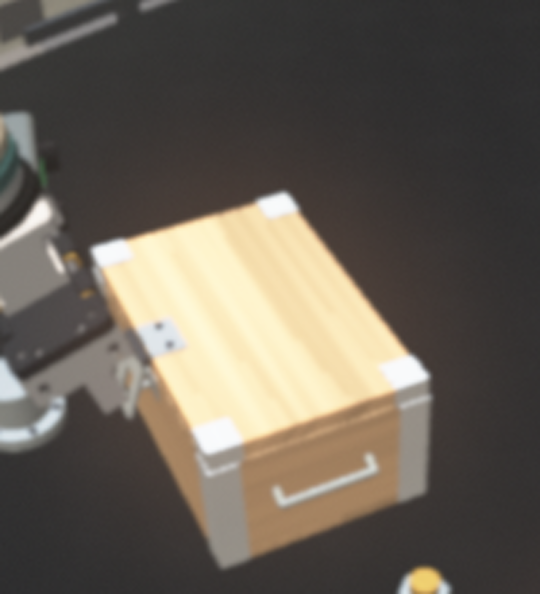

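Call:
arm_command(rows=[{"x":0.4,"y":-0.4,"z":0,"rx":0,"ry":0,"rz":0},{"x":0.3,"y":-0.4,"z":0,"rx":0,"ry":0,"rz":0}])

```text
clock: 7.1
tool_pos: [536.4, -243.5, 63.9]
tool_rot: [-0.501, -0.498, 0.622, -0.337]
contact_force: [1.1, -0.4, 0.6]
finger_gap: 18.0
```

```bash
python3 go2.py 86.5 74 17 -3
```

```text
t 7.1 corner case [89.9 -2.8 74.8] F case [ 1.2 -0.1  0.6] q [-0.5   0.56  1.42 -0.06  1.44  1.38] gap 18.0
rot deg [-0.7 -0.1 -0.6] shift (now tool) cm [ 0.17 -0.3   0.03] ; if rotated first: [ 0.19 -0.31  0.02]
```

Push inward horizontally in small steps until the force rises.

Call:
arm_command(rows=[{"x":0.1,"y":-0.2,"z":0,"rx":0,"ry":0,"rz":0},{"x":0.1,"y":-0.2,"z":0,"rx":0,"ry":0,"rz":0}])

```text
clock: 7.3
tool_pos: [531.8, -242.1, 63.2]
tool_rot: [-0.501, -0.498, 0.622, -0.337]
contact_force: [3.0, -1.3, -0.1]
finger_gap: 18.1
```

```bash
python3 go2.py 86.5 74 17 -3;  python3 snap.py wrist w10 0 0 640 480 1.2; python3 snap.py scene s10 170 60 370 280 2.7
```

```text
t 7.3 corner case [85.1 -2.7 74.1] F case [ 3.2 -0.4 -0.1] q [-0.5   0.55  1.43 -0.06  1.44  1.38] gap 18.1
rot deg [-0.7 -0.1 -0.6] shift (now tool) cm [-0.03  0.14  0.03] ; if rotated first: [-0.02  0.13  0.02]
```

View pics/w10.png

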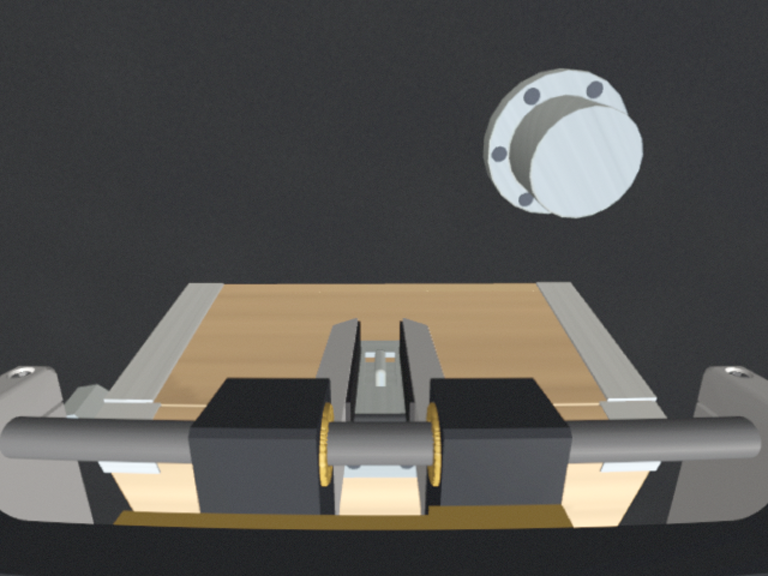

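View pics/s10.png

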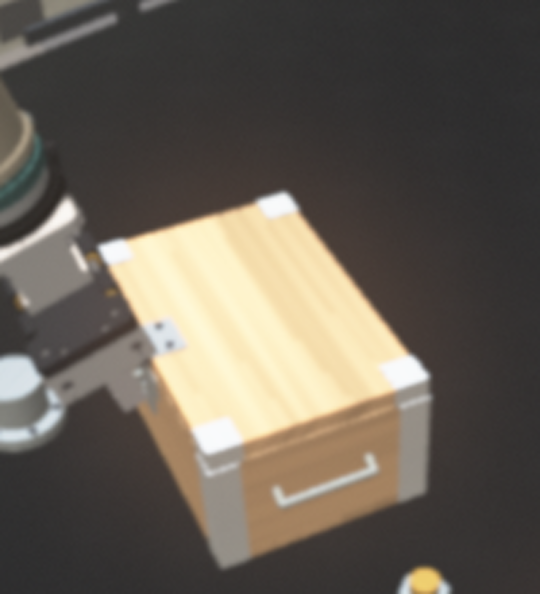

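Call:
arm_command(rows=[{"x":0.05,"y":-0.2,"z":0,"rx":0,"ry":0,"rz":0},{"x":0.05,"y":-0.2,"z":0,"rx":0,"ry":0,"rz":0}])

```text
clock: 7.6
tool_pos: [531.6, -242.1, 63.5]
tool_rot: [-0.503, -0.496, 0.621, -0.34]
contact_force: [5.9, -1.8, -0.6]
finger_gap: 17.8
```

Call:
arm_command(rows=[{"x":0.05,"y":-0.2,"z":0,"rx":0,"ry":0,"rz":0},{"x":0,"y":0,"z":0,"rx":0,"ry":0,"rz":0}])

```text
clock: 7.8
tool_pos: [532.0, -242.2, 63.6]
tool_rot: [-0.504, -0.494, 0.62, -0.342]
contact_force: [1.3, -0.4, -0.2]
finger_gap: 18.1
```

```bash
python3 go2.py 86.5 74 17 -3
```

```text
t 7.8 corner case [85.2 -2.7 74.4] F case [ 1.3  0.  -0.2] q [-0.51  0.55  1.44 -0.06  1.42  1.37] gap 18.1
rot deg [-0.7 -0.  -1.5] shift (now tool) cm [0.   0.14 0.03] ; if rotated first: [0.02 0.12 0.02]
```

Call:
arm_command(rows=[{"x":-0.3,"y":1,"z":0,"rx":0,"ry":0,"rz":0},{"x":-0.6,"y":2,"z":0,"rx":0,"ry":0,"rz":0},{"x":-2,"y":2,"z":0,"rx":0,"ry":0,"rz":0},{"x":-4,"y":1,"z":0,"rx":0,"ry":0,"rz":0},{"x":-4,"y":0,"z":0,"rx":0,"ry":0,"rz":0}])

```text
clock: 8.3
tool_pos: [609.0, -264.1, 147.7]
tool_rot: [-0.497, -0.503, 0.624, -0.331]
contact_force: [0.7, -0.1, -0.4]
finger_gap: 17.6
```

Call:
arm_command(rows=[{"x":-4,"y":1,"z":0,"rx":0,"ry":0,"rz":0},{"x":0,"y":0,"z":0,"rx":0,"ry":0,"rz":0}])

```text
clock: 8.5
tool_pos: [631.8, -271.3, 188.2]
tool_rot: [-0.498, -0.502, 0.625, -0.332]
contact_force: [1.0, -0.1, 0.0]
finger_gap: 18.0
```

```bash
python3 go2.py 86.5 74 17 -3;  python3 snap.py wrist w11 0 0 640 480 1.2; python3 snap.py scene s11 170 60 490 410 1.8
```

```text
t 8.5 corner case [189.4  -3.2 199.1] F case [1.  0.2 0. ] q [-0.47  0.65  0.93 -0.06  1.85  1.38] gap 18.0
rot deg [-0.7 -0.2  0.2] shift (now tool) cm [15.   -6.13  0.1 ] ; if rotated first: [14.97 -6.18 -0.03]
```

View pics/w11.png

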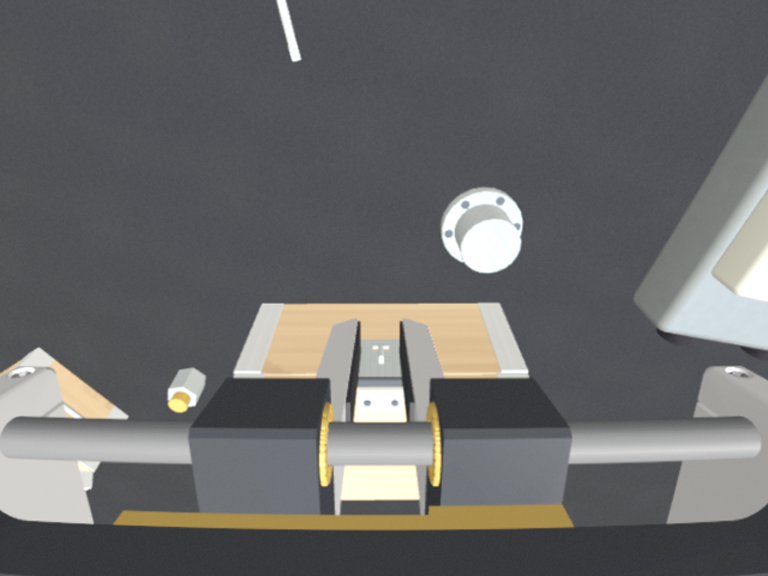

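View pics/s11.png

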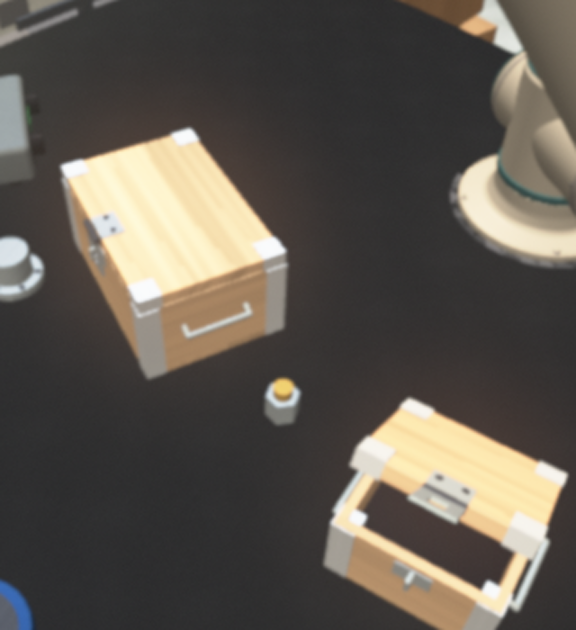

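```bash
python3 - <<'E'
from fit import *
s=pickle.load(open("pics/s11.pkl","rb")); x=np.load("x0.npy")
im=cv2.resize(s["image"][120:270,195:335,::-1],None,fx=4.2,fy=4.2,interpolation=cv2.INTER_CUBIC)
def d(P,c):
    q=(proj(s,P)[0]-(195,120))*4.2; cv2.circle(im,tuple(int(v) for v in q),2,c,-1)
for a,c in((0,(255,0,0)),(.25,(0,0,255))):
  for y in(-18,18): d(world(hasp_pt(50,y,1.5,a),x),c)
for a,c in((0,(255,0,0)),(.06,(0,0,255))):
  for y in(-120,120): d(world(lid2case((80,y,116),a),x),c)
cv2.imwrite("pics/z11.png",im)
a=pickle.load(open("pics/scene0.pkl","rb"))["image"].astype(int);b=s["image"].astype(int)
print("small case max diff",abs(a-b)[280:420,350:490].max(), abs(a-b)[280:420,350:490].mean())
E
```

```text
small case max diff 5 1.4215986394557822
```

View pics/z11.png

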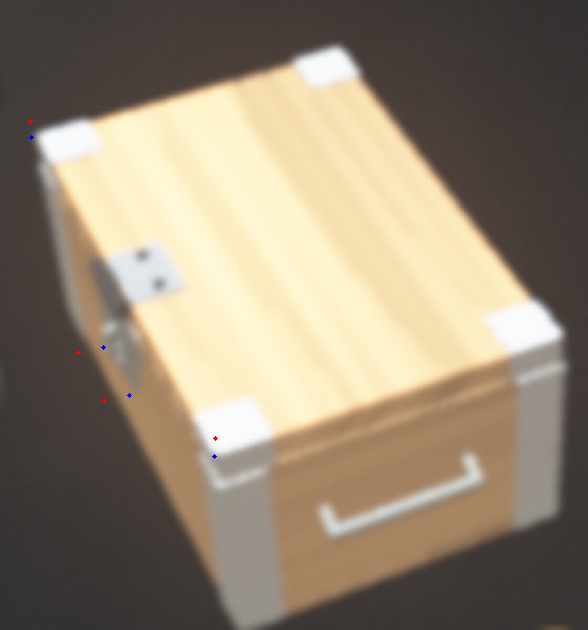

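```bash
python3 -c "
from station import arm
print(arm.finish_job())"
```

```text
the job is handed in; nothing more can be done
None
```

I pressed the wider case's lid shut with the fingertips. Then, with the fingers straddling the catch, I swung its hasp down until it stopped moving against the case. I backed the arm clear and handed the job in at about 8.6 s.

**Last checks:**
- **Lid and hasp:** In the last scene and wrist pictures the lid is closed and the strap lies flat, with the catch showing through its slot. The lid corners and strap end sit about 2 px from where my fitted model puts both angles at zero, which is the size of the fit's own error. The strap is well short of the 0.25 rad position. For the lid, 0.06 rad is only about 4 px, so the closed seam and the rise to 13.8 N when it bottomed out are the stronger evidence.
- **Smaller case:** It looks the same before and after, with a largest pixel change of 5 out of 255.
- **Arm:** It was clear of everything, with about 1 N on the force reading. I saw no force above 14 N in the readings taken during the job.

**One disagreement:** The fingertips touched about 34 mm behind where the reported TCP plus the stated 25 mm puts them. The wrist camera and the scene camera both agreed with where the contact happened. I therefore used a fingertip position 9 mm behind the reported TCP for the hasp, and I did not find the cause.

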